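# Thread the curved-bar lock through the blue anchor eye

### The job

For the counter display, hook the orange lock into the anchor eye with the blue base plate: feed its curved bar through the steel ring, turning the lock as the bar goes in, until the red band sits in the middle of the ring with the bar passing square through it. Leave the lock let go and resting flat on the table, and do not disturb the grey lock.

Things in the scene. Friction and masses are not known exactly. Their poses are not given: they have to be found in the camera images.
- lock: Orange block handle, 60 (x) x 36 (y) x 44 mm high, with a level steel C-hook; 0.5 kg. Origin: centre of the handle's underside, z up. The 10 mm bar leaves the +x face at (30,0,30) mm, runs a half circle of radius 55 about (30,55) via (85,55,30) and ends in a free tip at (30,110,30). Turned anticlockwise (from above) about (30,55), it follows its own arc, tip first. Grasp across y from above.
- lock_band (a point): Red band, 16 mm long, half way along the orange lock's bar: the point on the bar's centre line at (85,55,30) mm in the lock's frame, same axes. There the bar runs along y. The handle's underside is 30 mm below this point.
- blue_eye_ring (a point): Centre of the upright steel ring on the blue plate, bolted to the table. Hole 40 mm wide, 10 mm round stock, centre 32 mm and top 62 mm above the table. Hole axis: y (level); x level in the ring's plane, z up. Plate 70 (x) x 50 (y) x 6 mm thick, centred below. The bar may enter from either side. A like eye with a white plate, 0.2 to 0.3 m to its left or right, stays empty.
- spare_lock: The grey lock, same shape, size and frame as the orange one, standing about 0.2 m to its left or right: leave it where it is.
There are look-alikes about, which are no part of the job. What is shaped like the lock but purple is not meant. Leave any black look-alike of the part that bears blue_eye_ring alone.

How it is judged:
At the end, for the whole second after the job is handed in: The orange lock's bar passes through the blue-plated eye's ring: middle of the red band within 28 mm of the ring's centre, bar there within 20 degrees of the hole's axis; lock flat on the table (underside within 6 mm of it, tilt under 5 degrees), released and still (distance between lock_band and blue_eye_ring below 0.028 m and angle between the y axis of lock and the y axis of blue_eye_ring, either way round below 0.35 rad and angle between lock's own z axis and vertical below 0.1 rad and height (world z) of lock below 0.006 m and linear speed of lock below 0.02 m/s and angular speed of lock below 0.1 rad/s); the robot touches nothing.
It fails at once if the grey lock is moved by more than 20 mm (distance of spare_lock from where it was at the start of the episode above 0.02 m).
It also fails if it takes over 56 s, if anything falls off the work surface, if the arm or the gripper's body presses on something with over 40 N, if the wrist force passes 120 N, or if a joint passes its speed limit or range.

### The arm

A 7-joint arm with a two-finger parallel gripper is mounted at the origin on the work surface. World frame = base frame: x ahead of the robot, y to its left, z up, the work surface at z = 0. Lengths are in m, angles in rad, forces in N, time in s.
With the tool pointing down it reaches from about 0.425 to 0.925 m from the base axis. Payload 6.8 kg.
Tool frame: the origin (TCP) lies midway between the tips of the shut fingers; the grasp point (between the pads) lies 19 mm behind it; z points along the fingers, y is the direction in which the jaws open and shut (so a half turn about z gives the same grasp; the last joint's range is limited). The gripper opens to 85 mm and grips with 20 to 120 N. Pads are 22 mm wide; open, the fingers measure 114 mm over their backs; the gripper's body (76 mm by 85 mm) begins 54 mm behind the grasp point. The pads swing forward as they close: fully open they stand 13 mm farther back than shut.
Start: joints at [-1.383, 0.477, 0.022, 1.555, -0.011, 1.109, -0.083], TCP at [0.197, 0.646, 0.231] pointing down, gripper open.
Joint ranges: [-2.96, 2.96], [-0.34, 2.1], [-1.41, 1.46], [0.24, 2.44], [-1.37, 4.51], [0.17, 1.92], [-2.96, 2.96]. Speed limits (rad/s): [2.39, 2.39, 3.14, 3.14, 3.14, 3.14, 3.14].

### API

Orientations are given as a rotation vector (axis times angle).
In Python, from bench import r gives the robot as it stands. The module is installed in compiled form; this text tells all that it offers.
- The arm moves only by the tool play_rows, never from a script. Its argument "plan" is a list of rows, each a list of 7 numbers: the shift along the world's x, y, z in mm, then the turn, a rotation vector about the world's x, y, z in rad, then the finger opening in mm, from 0 to 85.4. A call has 1 to 12 rows; each row is the pose to reach, as a shift and turn from the pose commanded when the call began; what a row does not reach only later rows make up. A row lasts 1/10 s, in which the tool goes at most 50 mm and 8.59 degrees, less where a joint would pass 70% of its speed; a pose out of reach is approached as far as the arm can. A call with a gripper value outside its range is refused whole. The fingers move at their own pace and stop on an object; "grip_force" is the grip in N (left out, the last holds). Time passes only in rows, so rows that repeat a pose let the fingers close. It gives the time, the measured TCP pose, the force and the opening at its end, in the units of the state.
- r.get_obs(): the state, without advancing time (a new reading comes with each control period).
- r.grab_frame(name): name is "scene" or "side" or "wrist"; returns a dict with "color" (384x512x3 uint8, blue, green, red), "z_map" (384x512 float32, m along the optical axis (not along the pixel's ray), 0 where there is no reading), "camera_matrix" (3x3 intrinsics, pixels), "k1" (the pictures are not rectified: a ray, as slopes to the right and down, at radius r is drawn at 1 + k1 r^2 times it, then the intrinsics apply), "R" (3x3) and "t" (3): a world point X has camera coordinates R X + t. Camera axes: x right, y down, z forward; pixel columns grow to the right and rows downward; lengths in m; the calibration is good to about 2 mm. A picture is of the moment at which its call begins.
- r.hand_in(): hands the job in, once; it reports no verdict.
The state is a dict: "clock": time; "joints": joint angles; "qvel": joint speeds; "tau": joint torques, N m; "tcp_pos": TCP position; "orientation": TCP orientation; "contact_force": force on the tool from outside, world axes, zero at the start; "moment": the same for the moment, N m; "grip_width": finger opening in m.
Only numpy, scipy, OpenCV 4.12 (cv2) and the standard library are available. Lean on these libraries where they do the work, as an engineer would, in place of code of your own. Each camera call takes 0.05 s, during which the arm holds its last target.

## Working session

There is one attempt and no reset: what is moved stays moved. The work goes in short steps, Python scripts to look and compute and a tool call to move; the robot and the scene stay as the last step left them, time stands still between calls to the robot, and variables do not carry over. Pictures are saved under pics/ and viewed, and the job is handed in when it is done.

Besides the shell and the picture viewer there is one more tool, called after "Emit:" by a JSON object that holds its "api" and its "payload". play_rows: Moves the arm, as the interface text tells. Its arguments: {"type":"object","properties":{"plan":{"type":"array"},"grip_force":{"type":"number"}},"required":["plan"]}

```bash
mkdir -p pics
python3 - <<'E'
from bench import r
import cv2
o=r.get_obs(); print({k:o[k] for k in ['clock','tcp_pos','orientation','grip_width','contact_force']})
for n in ['scene','side','wrist']:
    f=r.grab_frame(n); cv2.imwrite(f'pics/{n}0.png',f['color']); print(n,f['camera_matrix'].tolist(),f['k1'],f['R'].round(3).tolist(),f['t'].round(3).tolist())
E
```

```text
{'clock': 0.0, 'tcp_pos': array([0.19662445, 0.6450951 , 0.2303269 ]), 'orientation': array([-4.62934479e-01, -3.10718874e+00,  2.88935828e-03]), 'grip_width': 0.08545088884247672, 'contact_force': array([ 0.64637828,  0.12313845, -1.03614204])}
scene [[361.9528424956105, 0.0, 250.23270927385803], [0.0, 361.9528424956105, 190.2984810064433], [0.0, 0.0, 1.0]] 0.024665440591737017 [[-0.465, 0.885, 0.006], [0.758, 0.401, -0.514], [-0.458, -0.235, -0.858]] [0.299, -0.345, 1.325]
side [[439.1786401879051, 0.0, 254.98064933026535], [0.0, 439.1786401879051, 193.25989642196245], [0.0, 0.0, 1.0]] -0.11592380463012804 [[0.744, -0.669, 0.0], [-0.438, -0.488, -0.755], [0.505, 0.561, -0.656]] [-0.433, 0.239, 1.143]
wrist [[280.49755195657843, 0.0, 252.40388197200753], [0.0, 280.49755195657843, 190.77353821156007], [0.0, 0.0, 1.0]] -0.026545968575372253 [[0.291, 0.957, -0.002], [0.908, -0.275, 0.316], [0.302, -0.094, -0.949]] [-0.675, -0.04, 0.382]
```

View pics/scene0.png

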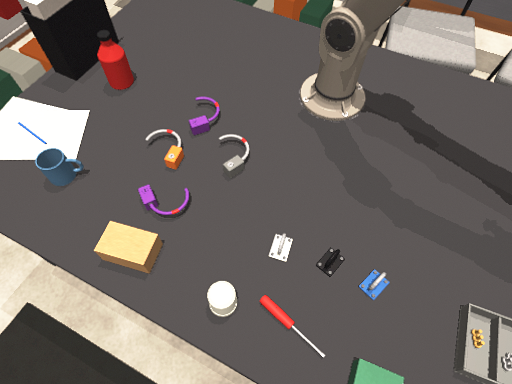

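View pics/side0.png

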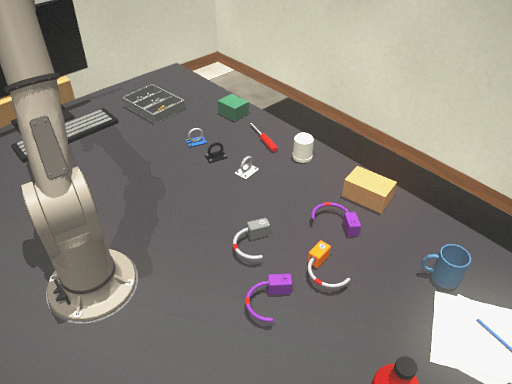

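View pics/wrist0.png

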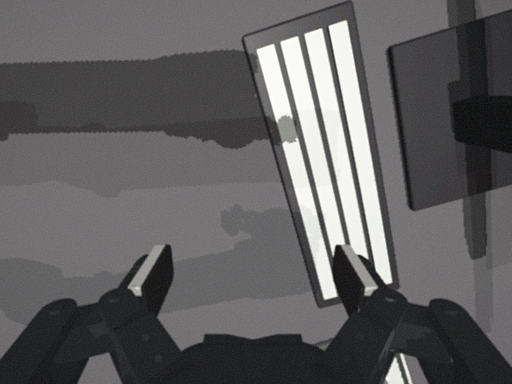

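```bash
cat > h.py <<'E'
import numpy as np, cv2
def undist(f,uv):
    K=f['camera_matrix'];k=f['k1']
    d=(np.atleast_2d(uv).astype(float)-[K[0,2],K[1,2]])/[K[0,0],K[1,1]]
    s=d.copy()
    for _ in range(20): s=d/(1+k*(s**2).sum(1,keepdims=True))
    return s
def ray(f,uv):
    s=undist(f,uv); d=np.c_[s,np.ones(len(s))]@f['R']; c=-f['R'].T@f['t']; return c,d
def plane(f,uv,z):
    c,d=ray(f,uv); return c+d*((z-c[2])/d[:,2])[:,None]
def tri(fs,uvs):
    A=np.zeros((3,3));b=np.zeros(3);L=[]
    for f,uv in zip(fs,uvs):
        c,d=ray(f,uv);d=d[0]/np.linalg.norm(d[0]);P=np.eye(3)-np.outer(d,d);A+=P;b+=P@c;L.append((c,P))
    X=np.linalg.solve(A,b); return X,[np.linalg.norm(P@(X-c)) for c,P in L]
def proj(f,X):
    Y=np.atleast_2d(X)@f['R'].T+f['t']; s=Y[:,:2]/Y[:,2:]; s=s*(1+f['k1']*(s**2).sum(1,keepdims=True))
    K=f['camera_matrix']; return s*[K[0,0],K[1,1]]+[K[0,2],K[1,2]]
def depthpts(f,mask):
    v,u=np.nonzero(mask&(f['z_map']>0)); s=undist(f,np.c_[u,v]); z=f['z_map'][v,u]
    return (np.c_[s,np.ones(len(s))]*z[:,None]-f['t'])@f['R']
def hsv(f): return cv2.cvtColor(f['color'],cv2.COLOR_BGR2HSV)
def mask(f,h0,h1,s0=120,v0=80):
    return cv2.inRange(hsv(f),(h0,s0,v0),(h1,255,255))
def comps(m,amin=8):
    n,l,st,c=cv2.connectedComponentsWithStats(m); return [(i,st[i,4],c[i].round(1)) for i in range(1,n) if st[i,4]>=amin],l
E
python3 - <<'E'
from bench import r
from h import *
import pickle
F={n:r.grab_frame(n) for n in ['scene','side']}; pickle.dump(F,open('f0.pkl','wb'))
for n,f in F.items():
    for nm,a in dict(orange=(8,20),blue=(100,118),red1=(0,5),red2=(174,180)).items():
        c,l=comps(mask(f,*a)); print(n,nm,[(x[1],x[2].tolist(), (depthpts(f,l==x[0]).mean(0).round(3).tolist() if (l==x[0]).any() else 0)) for x in c])
a=F['scene']['color'][110:230,110:270]; b=F['side']['color'][210:330,230:390]
c=F['scene']['color'][220:310,260:400]; d=F['side']['color'][110:190,180:320]
R=lambda x:cv2.resize(x,(400,290),interpolation=cv2.INTER_CUBIC)
cv2.imwrite('pics/crop0.png',np.vstack([np.hstack([R(a),R(b)]),np.hstack([R(c),R(d)])]))
E
```

```text
scene orange [(np.int32(508), [289.0, 7.9], [-1.03, -0.598, -0.42]), (np.int32(430), [434.5, 6.2], [-1.946, 0.209, -0.686]), (np.int32(580), [491.0, 22.8], [-1.951, 0.618, -0.698]), (np.int32(100), [16.9, 38.6], [-0.222, -2.304, -0.719]), (np.int32(464), [35.7, 52.7], [-0.013, -1.777, -0.492]), (np.int32(215), [174.2, 158.8], [0.52, -0.336, 0.027]), (np.int32(19), [173.5, 150.4], [0.503, -0.346, 0.045]), (np.int32(606), [136.7, 257.8], [0.842, -0.234, 0.041]), (np.int32(114), [476.6, 338.3], [0.618, 0.604, 0.018])]
scene blue [(np.int32(50), [31.4, 132.4], [0.644, -0.819, 0.013]), (np.int32(360), [373.0, 284.8], [0.605, 0.347, 0.006])]
scene red1 [(np.int32(338), [9.0, 8.1], [0.062, -1.628, -0.128]), (np.int32(1217), [114.9, 64.7], [0.317, -0.702, 0.094]), (np.int32(14), [216.1, 104.1], [0.254, -0.339, 0.025]), (np.int32(21), [169.2, 130.8], [0.431, -0.415, 0.026]), (np.int32(20), [243.6, 140.0], [0.352, -0.178, 0.028]), (np.int32(26), [174.9, 211.0], [0.675, -0.228, 0.031]), (np.int32(423), [276.4, 311.3], [0.79, 0.151, 0.022])]
scene red2 []
side orange [(np.int32(3652), [369.4, 13
[... 193 characters left out ...]
(np.int32(14), [161.1, 107.3], [0.619, 0.618, 0.025]), (np.int32(655), [366.4, 195.8], [0.785, -0.29, 0.038]), (np.int32(227), [319.1, 255.9], [0.505, -0.347, 0.022])]
side blue [(np.int32(9), [195.3, 137.7], [0.609, 0.367, 0.004]), (np.int32(84), [196.5, 142.2], [0.594, 0.339, 0.004]), (np.int32(70), [494.9, 334.6], [0.641, -0.803, 0.01])]
side red1 [(np.int32(154), [268.4, 142.2], [0.78, 0.147, 0.017]), (np.int32(19), [327.1, 203.3], [0.683, -0.22, 0.021]), (np.int32(20), [234.6, 246.0], [0.354, -0.169, 0.027]), (np.int32(36), [317.9, 281.1], [0.432, -0.407, 0.032]), (np.int32(28), [246.8, 300.5], [0.261, -0.326, 0.025]), (np.int32(502), [390.7, 376.4], [0.29, -0.705, 0.149])]
side red2 []
```

View pics/crop0.png

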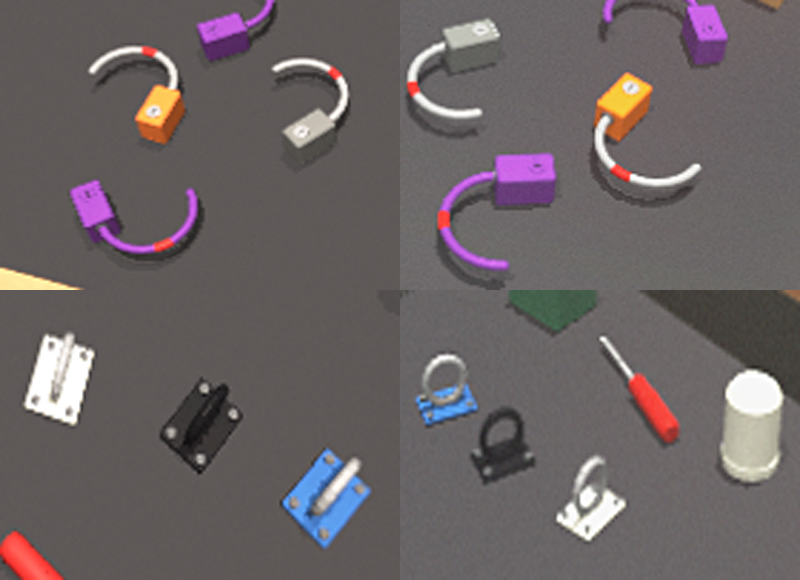

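Orange C-hook locks: only the one at scene (174,158) / side (319,255) has an orange handle, and the two purple ones and the grey one are ruled out. Blue eye: scene (373,285) / side (196,140). The black one (330,261) and white one (281,247) are not meant. The crop confirms both. Next I'll take rough poses.

Run:
```python
from h import *
import pickle
F=pickle.load(open('f0.pkl','rb')); S,D=F['scene'],F['side']
print('band',tri([S,D],[(169.2,130.8),(317.9,281.1)]), plane(S,[(169.2,130.8)],.03),plane(D,[(317.9,281.1)],.03))
# plate
m=mask(S,100,118); c,l=comps(m,200); P=plane(S,np.argwhere(l==c[-1][0])[:,::-1],.006)[:,:2]
print('plate rect',cv2.minAreaRect((P*1000).astype(np.float32)))
# black & white approx
for n,uv in dict(black=(330,264),white=(281,250)).items(): print(n,plane(S,[uv],.006).round(3))
for n,f in F.items():
    m=mask(f,8,24,100,60); c,l=comps(m,100)
    for x in c:
        Q=depthpts(f,l==x[0]); 
        if abs(Q[:,0].mean()-.51)<.05:
            print(n,'handle z max',np.percentile(Q[:,2],[5,50,95]).round(4))
            V=hsv(f)[l==x[0]]; T=Q[Q[:,2]>.039] ; print(len(T),cv2.minAreaRect((T[:,:2]*1000).astype(np.float32)))
            R=plane(f,np.argwhere(l==x[0])[:,::-1],0.044)
```

```text
band (array([ 0.4337711 , -0.40870918,  0.03166289]), [np.float64(0.0025630496682043195), np.float64(0.0025630496682042202)]) [[ 0.43428883 -0.4118437   0.03      ]] [[ 0.43304079 -0.40611948  0.03      ]]
plate rect ((602.1146850585938, 347.8936462402344), (49.24123001098633, 70.36944580078125), 70.98540496826172)
black [[0.605 0.226 0.006]]
white [[0.631 0.091 0.006]]
scene handle z max [0.0001 0.0393 0.0466]
159 ((513.319091796875, -340.216796875), (59.95820999145508, 35.917728424072266), 6.949073314666748)
side handle z max [-0.1888 -0.1287 -0.0837]
6 ((225.56472778320312, 504.89404296875), (903.8639526367188, 12.721832275390625), 73.12586212158203)
side handle z max [-0.0013  0.0384  0.0453]
174 ((508.2792053222656, -341.9225769042969), (58.852359771728516, 33.492942810058594), 8.386652946472168)
```

Emit:
{"api": "play_rows", "payload": {"plan": [[100, -75, 0, 0, 0, -0.15, 85], [200, -150, 0, 0, 0, -0.4, 85], [300, -225, 0, 0, 0, -0.6, 85], [380, -290, 0, 0, 0, -0.785, 85], [380, -290, 0, 0, 0, -0.785, 85], [380, -290, 0, 0, 0, -0.785, 85], [380, -290, 0, 0, 0, -0.785, 85], [380, -290, 0, 0, 0, -0.785, 85], [380, -290, 0, 0, 0, -0.785, 85], [380, -290, 0, 0, 0, -0.785, 85], [380, -290, 0, 0, 0, -0.785, 85], [380, -290, 0, 0, 0, -0.785, 85]]}}

```text
clock: 1.45
tcp_pos: [0.577, 0.3552, 0.231]
orientation: [-1.618, -2.692, 0.0]
contact_force: [-0.4, 0.3, 0.9]
grip_width: 0.0849
```

Run:
```python
from bench import r
from h import *
import pickle
F={n:r.grab_frame(n) for n in ['wrist']};pickle.dump(F,open('f1.pkl','wb'));f=F['wrist']
cv2.imwrite('pics/w1.png',f['color']); o=r.get_obs(); print(o['clock'],o['tcp_pos'],o['joints'].round(2) if hasattr(o['joints'],'round') else o['joints'])
```

```text
1.5 [0.57592344 0.35657606 0.23096917] [-0.85  0.49  0.3   1.56 -0.16  1.11 -0.03]
```

View pics/w1.png

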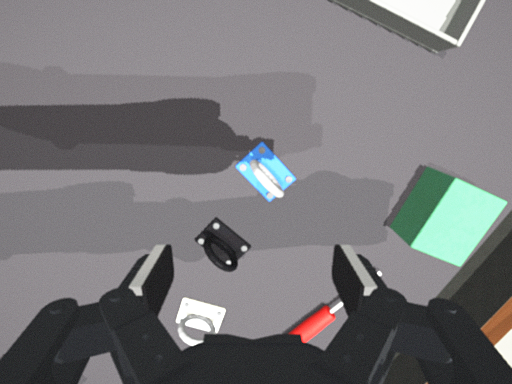

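The wrist view shows the blue plate with corners near (263,143), (295,180), (271,201) and (237,164). The ring lies along the long side, with black and white eyes below left.

Run:
```python
from h import *
import pickle
f=pickle.load(open('f1.pkl','rb'))['wrist']
m=mask(f,98,120,90,60); c,l=comps(m,200); print(c)
i=max(c,key=lambda x:x[1])[0]
uv=np.argwhere(l==i)[:,::-1]
P=plane(f,uv,.006)[:,:2]; print('plate',cv2.minAreaRect((P*1000).astype(np.float32)))
Q=depthpts(f,l==i); print('depth z',np.percentile(Q[:,2],[10,50,90]))
# ring depth points
x,y,w,h=cv2.boundingRect(uv.astype(np.int32)); mm=np.zeros(m.shape,bool); mm[y-15:y+h+25,x-15:x+w+25]=1
Q=depthpts(f,mm); T=Q[(Q[:,2]>.02)&(Q[:,2]<.08)]; print(len(T),T.mean(0),T[:,2].max())
v=np.linalg.svd(T[:,:2]-T[:,:2].mean(0))[2][0]; print('ring dir',np.degrees(np.arctan2(v[1],v[0])),np.ptp((T[:,:2]-T[:,:2].mean(0))@v))
tt=(T[:,:2]-T[:,:2].mean(0))@v; print(T[:,:2].mean(0)+v*(tt.max()+tt.min())/2)
F=pickle.load(open('f0.pkl','rb'))
S=F['scene']; mm=np.zeros(m.shape,bool); mm[255:305,350:400]=1
Q=depthpts(S,mm);T=Q[(Q[:,2]>.02)&(Q[:,2]<.08)];v=np.linalg.svd(T[:,:2]-T[:,:2].mean(0))[2][0];print(len(T),T.mean(0),T[:,2].max(),np.degrees(np.arctan2(v[1],v[0])))
D=F['side']; mm=np.zeros(m.shape,bool); mm[120:150,182:210]=1
Q=depthpts(D,mm);T=Q[(Q[:,2]>.02)&(Q[:,2]<.08)];v=np.linalg.svd(T[:,:2]-T[:,:2].mean(0))[2][0];print(len(T),T.mean(0),T[:,2].max(),np.degrees(np.arctan2(v[1],v[0])))
a=cv2.resize(f['color'][120:220,215:325],(660,600),interpolation=cv2.INTER_CUBIC);cv2.imwrite('pics/w1c.png',a)
```

```text
[(1, np.int32(622), array([263. , 164.2]))]
plate ((598.1516723632812, 351.1482238769531), (51.41967010498047, 71.54888153076172), 70.80245971679688)
depth z [0.0011629  0.00639379 0.00776636]
424 [0.59537259 0.35317826 0.05235202] 0.0634991994697801
ring dir -18.297549533201728 0.05658880954980007
[0.59753563 0.352463  ]
96 [0.60957875 0.34425099 0.05282525] 0.06466069680878524 -19.252194385169386
78 [0.59491208 0.34069263 0.04417717] 0.06285659816086721 -96.49899786981152
```

View pics/w1c.png

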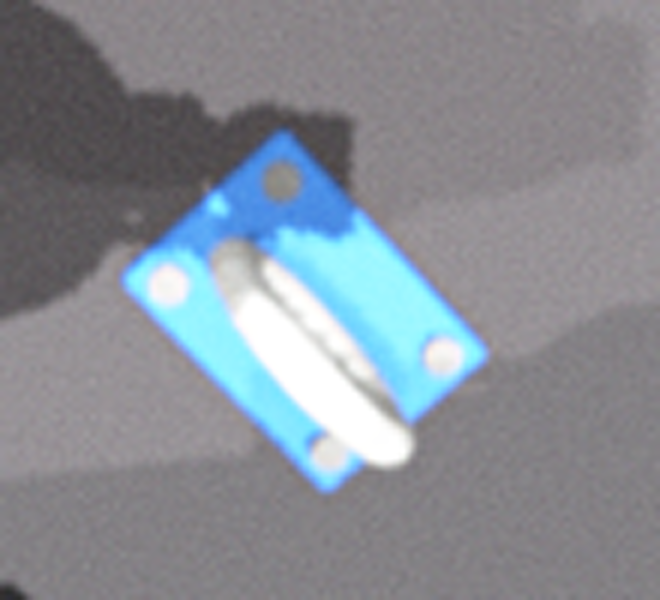

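Emit:
{"api": "play_rows", "payload": {"plan": [[15, -50, 0, 0, 0, -0.15, 85], [35, -100, 0, 0, 0, -0.3, 85], [50, -150, 0, 0, 0, -0.45, 85], [60, -200, 0, 0, 0, -0.6, 85], [65, -250, 0, 0, 0, -0.75, 85], [65, -300, 0, 0, 0, -0.9, 85], [60, -350, 0, 0, 0, -1.05, 85], [50, -400, 0, 0, 0, -1.2, 85], [40, -450, 0, 0, 0, -1.35, 85], [25, -500, 0, 0, 0, -1.5, 85], [10, -550, 0, 0, 0, -1.65, 85], [-10, -600, 0, 0, 0, -1.8, 85]]}}

```text
clock: 2.7
tcp_pos: [0.5738, -0.2252, 0.2313]
orientation: [-3.114, -0.405, -0.001]
contact_force: [1.2, -0.3, 0.2]
grip_width: 0.0849
```

Emit:
{"api": "play_rows", "payload": {"plan": [[-30, -50, 0, 0, 0, -0.13, 85], [-55, -96, 0, 0, 0, -0.13, 85], [-55, -96, 0, 0, 0, -0.13, 85], [-55, -96, 0, 0, 0, -0.13, 85], [-55, -96, 0, 0, 0, -0.13, 85]]}}

```text
clock: 3.2
tcp_pos: [0.5202, -0.3193, 0.231]
orientation: [-3.133, -0.211, -0.001]
contact_force: [0.2, 0.1, 0.2]
grip_width: 0.085
```

Run:
```python
from bench import r
from h import *
import pickle
F={n:r.grab_frame(n) for n in ['wrist']};pickle.dump(F,open('f2.pkl','wb'));f=F['wrist']
cv2.imwrite('pics/w2.png',f['color']); o=r.get_obs(); print(o['clock'],o['tcp_pos'],o['orientation'],np.round(o['joints'],2))
m=mask(f,6,26,100,60); c,l=comps(m,100)
for x in c:
    Q=depthpts(f,l==x[0]); T=Q[(Q[:,2]>.035)&(Q[:,2]<.055)]
    if len(T)>20: print(x,len(T),T.mean(0),cv2.minAreaRect((T[:,:2]*1000).astype(np.float32)))
m=mask(f,0,5,120,80)|mask(f,174,180,120,80); c,l=comps(m,20); print([(x,plane(f,[x[2]],.033).round(4)) for x in c])
```

```text
3.25 [ 0.52056885 -0.31893712  0.23091075] [-3.13272018e+00 -2.12251125e-01 -6.88606191e-04] [-0.17  0.49  0.86  1.76 -0.41  1.09 -0.61]
(2, np.int32(671), array([267.9, 178.9])) 513 [ 0.5006924  -0.33948579  0.04378415] ((509.3100891113281, -340.60272216796875), (62.43058776855469, 35.78535079956055), 7.899471282958984)
[((1, np.int32(185), array([186.2,  16.6])), array([[ 0.6724, -0.2254,  0.033 ]])), ((9, np.int32(92), array([308.6, 235.1])), array([[ 0.4339, -0.4066,  0.033 ]])), ((10, np.int32(37), array([132.5, 264.2])), array([[ 0.3545, -0.1685,  0.033 ]])), ((11, np.int32(1704), array([491.5, 324.5])), array([[ 0.3171, -0.7256,  0.033 ]])), ((12, np.int32(80), array([238.4, 330.1])), array([[ 0.2572, -0.3316,  0.033 ]]))]
```

View pics/w2.png

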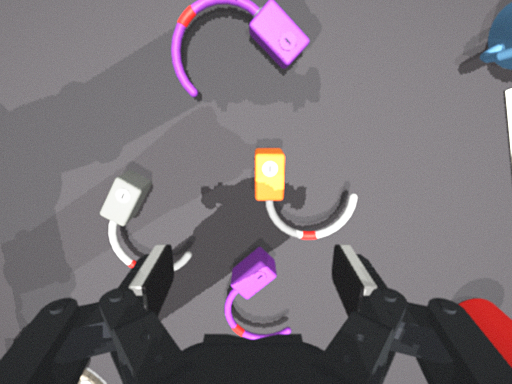

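The orange lock's handle is at (268,178) in the wrist view, its band at (308,235) and its tip at (353,197). The views agree on the handle: (0.510,-0.341), top 44 mm, yaw about -172°. Descending to grasp it.

Emit:
{"api": "play_rows", "payload": {"plan": [[-10, -22, -40, 0, 0, 0.005, 85], [-10, -22, -85, 0, 0, 0.005, 85], [-10, -22, -130, 0, 0, 0.005, 85], [-10, -22, -170, 0, 0, 0.005, 85], [-10, -22, -170, 0, 0, 0.005, 85], [-10, -22, -170, 0, 0, 0.005, 85]]}}

```text
clock: 3.85
tcp_pos: [0.5098, -0.3426, 0.0616]
orientation: [-3.133, -0.217, 0.001]
contact_force: [0.2, -0.6, 0.4]
grip_width: 0.0849
```

Run:
```python
from bench import r
from h import *
f=r.grab_frame('wrist');cv2.imwrite('pics/w3.png',f['color']);o=r.get_obs();print(o['tcp_pos'],o['orientation'],o['contact_force'])
```

```text
[ 0.51037099 -0.34369484  0.06292692] [3.13308987e+00 2.15979048e-01 2.76127717e-03] [ 0.10737539 -1.16280587  0.82377629]
```

View pics/w3.png

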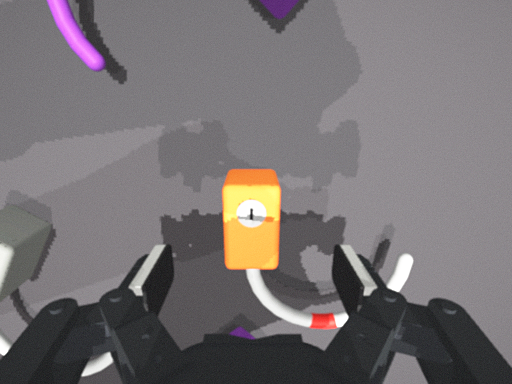

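The handle sits between the fingers at (251,218) and the jaws are parallel to its sides. Going down and closing.

Emit:
{"api": "play_rows", "payload": {"plan": [[0, 2, -25, 0, 0, 0, 85], [0, 2, -51, 0, 0, 0, 85], [0, 2, -51, 0, 0, 0, 85], [0, 2, -51, 0, 0, 0, 30], [0, 2, -51, 0, 0, 0, 30], [0, 2, -51, 0, 0, 0, 30], [0, 2, -51, 0, 0, 0, 30], [0, 2, -51, 0, 0, 0, 30], [0, 2, -51, 0, 0, 0, 30], [0, 2, -51, 0, 0, 0, 30]], "grip_force": 60}}

```text
clock: 4.9
tcp_pos: [0.5096, -0.3424, 0.0119]
orientation: [3.134, 0.213, 0.004]
contact_force: [-0.2, 2.9, 8.4]
grip_width: 0.0351
```

Emit:
{"api": "play_rows", "payload": {"plan": [[0, 0, 30, 0, 0, 0, 30], [0, 0, 70, 0, 0, 0, 30], [0, 0, 110, 0, 0, 0, 30], [0, 0, 110, 0, 0, 0, 30], [0, 0, 110, 0, 0, 0, 30], [0, 0, 110, 0, 0, 0, 30]]}}

```text
clock: 5.5
tcp_pos: [0.5076, -0.3406, 0.1185]
orientation: [-3.132, -0.214, 0.004]
contact_force: [-0.7, 0.3, -5.4]
grip_width: 0.0351
```

Run:
```python
from bench import r
from h import *
import pickle
o=r.get_obs();print(o['clock'],o['tcp_pos'],o['orientation'],o['contact_force'],o['grip_width'])
F={n:r.grab_frame(n) for n in ['wrist','scene','side']};pickle.dump((F,o),open('f4.pkl','wb'))
ims=[cv2.resize(F[n]['color'],(400,300)) for n in F]; cv2.imwrite('pics/l4.png',np.vstack([np.hstack(ims[:2]),np.hstack([ims[2],ims[2]*0])]))
```

```text
5.5 [ 0.50764525 -0.34058248  0.11854416] [-3.13202506 -0.21355894  0.00390174] [-0.74670386  0.34206438 -5.37303955] 0.035120194353512955
```

View pics/l4.png

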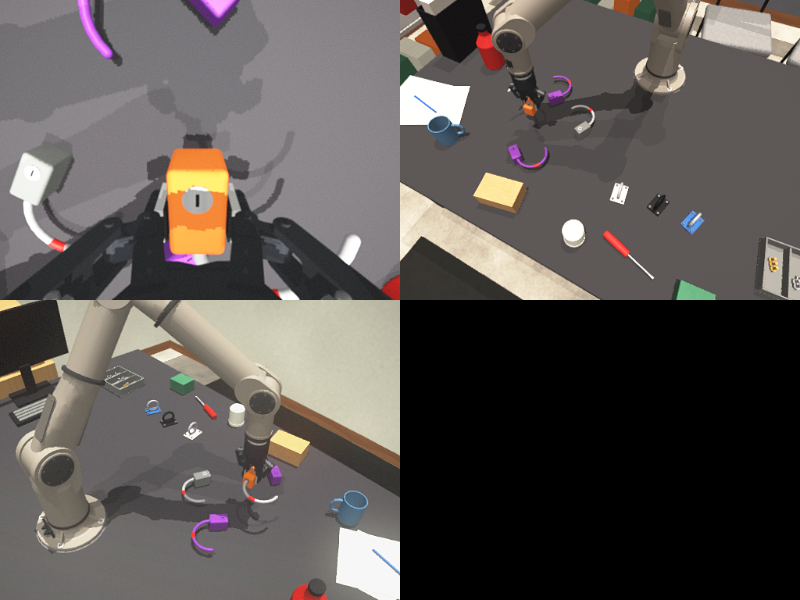

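Run:
```python
from h import *
import pickle
from scipy.spatial.transform import Rotation as Ro
F,o=pickle.load(open('f4.pkl','rb')); p=o['tcp_pos']; R=Ro.from_rotvec(o['orientation']).as_matrix(); print(R.round(3))
f=F['wrist']; m=mask(f,6,28,100,60); c,l=comps(m,500); i=max(c,key=lambda x:x[1])[0]
Q=(depthpts(f,l==i)-p)@R; z0=np.median(Q[:,2]); print('tool z percentiles',np.percentile(Q[:,2],[5,25,50,75,95]).round(4))
T=Q[abs(Q[:,2]-np.percentile(Q[:,2],25))<.004]; print('top in tool x,y range',np.percentile(T,[1,99],axis=0).round(4), np.linalg.lstsq(np.c_[T[:,:2],np.ones(len(T))],T[:,2],rcond=None)[0])
for n in ['scene','side']:
    g=F[n]; m=mask(g,0,5,130,80); c,l=comps(m,5); print(n,[(x[1],x[2].tolist()) for x in c])
    mo=mask(g,8,22,120,80); c,l=comps(mo,30)
    for x in c:
        if 0<x[2][0]<512:
            Q=depthpts(g,l==x[0]); 
            if len(Q) and abs(Q.mean(0)-[.51,-.34,.12]).max()<.06: print(n,'orange',x,Q.mean(0),np.percentile(Q[:,2],[5,95]))
```

```text
[[ 0.991  0.136 -0.003]
 [ 0.136 -0.991  0.002]
 [-0.002 -0.002 -1.   ]]
tool z percentiles [-0.0338 -0.0332 -0.0326 -0.0308 -0.0034]
top in tool x,y range [[-0.0268 -0.0186 -0.0342]
 [ 0.0306  0.0164 -0.0296]] [ 0.01543893  0.00184466 -0.03273777]
scene [(np.int32(336), [9.0, 8.1]), (np.int32(1082), [114.0, 65.9]), (np.int32(14), [216.1, 104.1]), (np.int32(19), [243.4, 139.9]), (np.int32(26), [174.9, 211.0]), (np.int32(421), [276.3, 311.3])]
scene orange (7, np.int32(244), array([165.4, 137.9])) [ 0.52571885 -0.33960964  0.1338207 ] [0.11005848 0.15238244]
side [(np.int32(151), [268.4, 142.2]), (np.int32(22), [234.8, 246.1]), (np.int32(38), [321.6, 253.7]), (np.int32(27), [246.7, 300.5]), (np.int32(499), [390.7, 376.4])]
side orange (25, np.int32(283), array([319.4, 227.3])) [ 0.49082383 -0.34446663  0.14020233] [0.11395711 0.15093243]
```

```bash
cat > plan.py <<'E'
import numpy as np
def rot(a): a=np.radians(a); return np.array([[np.cos(a),-np.sin(a)],[np.sin(a),np.cos(a)]])
def tcp(G,phi,d,off=(0.001,0.)):
    C=np.array(G)-rot(phi)@[.055,0]; return C+rot(phi+d)@(np.array([-.030,-.055])+off)
E
python3 - <<'E'
from plan import *; from h import *; import pickle
F,o=pickle.load(open('f4.pkl','rb'))
b=plane(F['side'],[(321.6,253.7)],.137)[0]; print('band',b, rot(172.2)@(b[:2]-o['tcp_pos'][:2]))
for d in (-125,-110,-80,-40,0): print(d,tcp((.600,.350),-19,d).round(4), 'lock yaw',-19+d)
E
```

```text
band [ 0.43107791 -0.40563415  0.137     ] [0.08468746 0.05405841]
-125 [0.5391 0.4294] lock yaw -144
-110 [0.5235 0.4251] lock yaw -129
-80 [0.4982 0.4052] lock yaw -99
-40 [0.4859 0.3644] lock yaw -59
0 [0.5027 0.3253] lock yaw -19
```

Emit:
{"api": "play_rows", "payload": {"plan": [[20, 40, 0, 0, 0, 0.0, 30], [40, 85, 0, 0, 0, 0.04, 30], [58, 130, 0, 0, 0, 0.08, 30], [75, 175, 0, 0, 0, 0.12, 30], [88, 220, 0, 0, 0, 0.16, 30], [98, 267, 0, 0, 0, 0.2, 30], [104, 315, 0, 0, 0, 0.24, 30], [106, 363, 0, 0, 0, 0.28, 30], [106, 410, 0, 0, 0, 0.32, 30], [102, 458, 0, 0, 0, 0.36, 30], [98, 505, 0, 0, 0, 0.4, 30], [90, 552, 0, 0, 0, 0.44, 30]]}}

```text
clock: 6.85
tcp_pos: [0.5982, 0.2117, 0.1193]
orientation: [3.011, 0.894, -0.001]
contact_force: [0.9, 0.5, -4.2]
grip_width: 0.0351
```

Emit:
{"api": "play_rows", "payload": {"plan": [[-10, 45, 0, 0, 0, 0.05, 30], [-23, 92, 0, 0, 0, 0.05, 30], [-36, 138, 0, 0, 0, 0.05, 30], [-50, 180, 0, 0, 0, 0.05, 30], [-59, 218, 0, 0, 0, 0.05, 30], [-59, 218, 0, 0, 0, 0.05, 30], [-59, 218, 0, 0, 0, 0.05, 30], [-59, 218, 0, 0, 0, 0.05, 30]]}}

```text
clock: 7.65
tcp_pos: [0.54, 0.4262, 0.1194]
orientation: [2.988, 0.964, -0.002]
contact_force: [0.4, -0.9, -5.0]
grip_width: 0.0349
```

Run:
```python
from bench import r
from h import *
from scipy.spatial.transform import Rotation as Ro
import pickle
o=r.get_obs();R=Ro.from_rotvec(o['orientation']).as_matrix();print(o['clock'],o['tcp_pos'],'lock yaw',np.degrees(np.arctan2(R[1,1],R[0,1]))-90,o['contact_force'],o['grip_width'],np.round(o['joints'],2))
F={n:r.grab_frame(n) for n in ['wrist','scene','side']};pickle.dump((F,o),open('f5.pkl','wb'))
ims=[F['wrist']['color'],F['scene']['color'][200:320,290:450],F['side']['color'][60:180,120:280]]
ims=[cv2.resize(i,(400,300),interpolation=cv2.INTER_CUBIC) for i in ims]; cv2.imwrite('pics/l5.png',np.vstack([np.hstack(ims[:2]),np.hstack([ims[2],ims[2]*0])]))
```

```text
7.65 [0.54001594 0.42618624 0.11944583] lock yaw -144.24046101558704 [ 0.40097968 -0.85021476 -4.97528775] 0.03493071614224013 [-1.18  0.7   0.65  1.65 -0.49  0.97 -1.32]
```

View pics/l5.png

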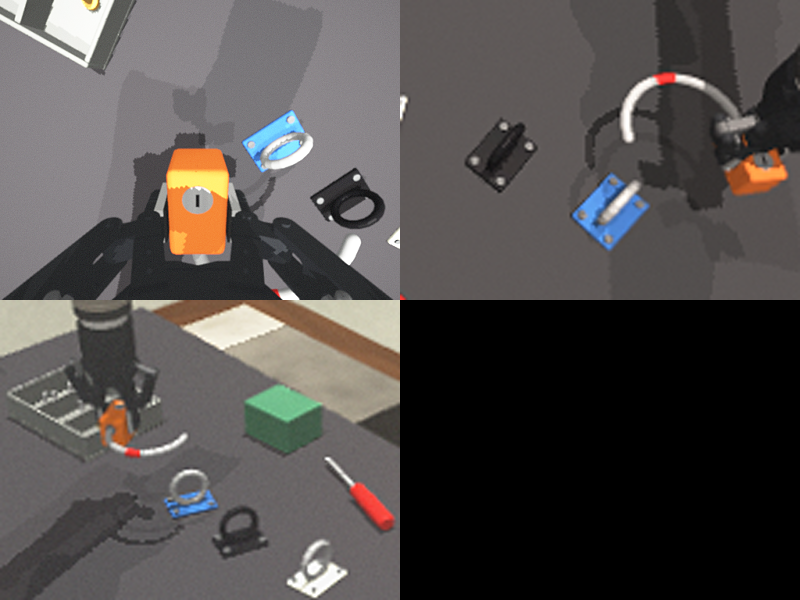

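The lock hangs beside the blue eye with its tip pointing to the ring's near side. I'll re-measure the ring and band from this spot.

Run:
```python
from h import *; from plan import *
import pickle
F,o=pickle.load(open('f5.pkl','rb'))
fw=pickle.load(open('f1.pkl','rb'))['wrist']
for n in ['wrist','scene']:
    f=F[n]; m=mask(f,98,120,90,60); c,l=comps(m,100); c=[x for x in c if np.linalg.norm(plane(f,[x[2]],.006)[0,:2]-[.6,.35])<.04]
    P=plane(f,np.argwhere(l==c[0][0])[:,::-1],.006)[:,:2]; print(n,'plate',cv2.minAreaRect((P*1000).astype(np.float32)))
    Q=depthpts(f,np.ones(f['z_map'].shape,bool)); T=Q[(Q[:,2]>.02)&(Q[:,2]<.07)&(np.linalg.norm(Q[:,:2]-[.6,.35],axis=1)<.042)]
    v=np.linalg.svd(T[:,:2]-T[:,:2].mean(0))[2][0];print(len(T),T.mean(0),T[:,2].max(),np.degrees(np.arctan2(v[1],v[0])))
z=.03+o['tcp_pos'][2]-.0113
for n in ['scene','side']:
    f=F[n]; m=mask(f,0,5,130,80); c,l=comps(m,5)
    for x in c:
        b=plane(f,[x[2]],z)[0]
        if np.linalg.norm(b[:2]-o['tcp_pos'][:2])<.13: print(n,x,b,rot(144.2)@(b[:2]-o['tcp_pos'][:2]))
```

```text
wrist plate ((598.962158203125, 351.21783447265625), (51.41117858886719, 70.70577239990234), 70.84473419189453)
1263 [0.59965264 0.35312941 0.04889486] 0.0637563349836134 161.2819518862267
scene plate ((602.2764892578125, 347.85821533203125), (50.48411178588867, 71.60177612304688), 71.03800964355469)
96 [0.60920909 0.34428382 0.05288356] 0.06412485370365315 -19.103990616401532
scene (6, np.int32(35), array([395.7, 230.8])) [0.50464693 0.33248629 0.13814583] [0.08349703 0.05530727]
side (1, np.int32(18), array([172.8, 120.6])) [0.50313968 0.33349276 0.13814583] [0.08413076 0.05360929]
```

Emit:
{"api": "play_rows", "payload": {"plan": [[-1, 3, -30, 0, 0, 0, 30], [-1, 3, -60, 0, 0, 0, 30], [-1, 3, -85, 0, 0, 0, 30], [-1, 3, -104, 0, 0, 0, 30], [-1, 3, -104, 0, 0, 0, 30], [-1, 3, -104, 0, 0, 0, 30]]}}

```text
clock: 8.4
tcp_pos: [0.5394, 0.4307, 0.0169]
orientation: [2.989, 0.966, 0.001]
contact_force: [0.6, 0.9, -4.4]
grip_width: 0.0355
```

```bash
cat > st.py <<'E'
from bench import r
from h import *; from plan import *
from scipy.spatial.transform import Rotation as Ro
import sys
o=r.get_obs();R=Ro.from_rotvec(o['orientation']).as_matrix();yaw=np.degrees(np.arctan2(R[1,1],R[0,1]))-90
print(o['clock'],o['tcp_pos'].round(4),'yaw',yaw.round(2),'F',o['contact_force'].round(1),'M',np.round(o['moment'],2),'w',round(o['grip_width'],4))
p=o['tcp_pos'][:2]
d0=yaw+19
for d in sys.argv[1:]:
    d=float(d); print(d,((tcp((.600,.350),-19,d)-p)*1000).round(1),'turn',round(np.radians(d-d0),3))
E
python3 st.py -117 -109 -101 -93 -85 -77 -69 -61 -53 -45
```

```text
8.4 [0.5394 0.4307 0.0169] yaw -144.19 F [ 0.6  0.9 -4.4] M [ 0.08 -0.07 -0.01] w 0.0355
-117.0 [-8.7 -3.1] turn 0.143
-109.0 [-16.9  -6.1] turn 0.283
-101.0 [-24.5 -10.2] turn 0.422
-93.0 [-31.5 -15.3] turn 0.562
-85.0 [-37.7 -21.4] turn 0.702
-77.0 [-43.  -28.2] turn 0.841
-69.0 [-47.3 -35.8] turn 0.981
-61.0 [-50.6 -43.8] turn 1.12
-53.0 [-52.6 -52.2] turn 1.26
-45.0 [-53.5 -60.9] turn 1.4
```

Emit:
{"api": "play_rows", "payload": {"plan": [[-9, -3, 0, 0, 0, 0.143, 30], [-17, -6, 0, 0, 0, 0.283, 30], [-25, -10, -1, 0, 0, 0.422, 30], [-31, -15, -1, 0, 0, 0.562, 30], [-37, -21, -1, 0, 0, 0.702, 30], [-37, -21, -1, 0, 0, 0.702, 30]]}}

```text
clock: 9.0
tcp_pos: [0.5022, 0.4093, 0.017]
orientation: [-2.474, -1.935, -0.002]
contact_force: [0.9, -0.3, -4.6]
grip_width: 0.0353
```

```bash
python3 st.py -78 -71 -63 -55 -47 -39 -31 -23 -15 -8 0
python3 - <<'E'
from bench import r
import cv2,numpy as np
ims=[r.grab_frame('wrist')['color'],r.grab_frame('scene')['color'][220:320,310:444],r.grab_frame('side')['color'][90:170,150:256]]
ims=[cv2.resize(i,(400,300),interpolation=cv2.INTER_CUBIC) for i in ims]; cv2.imwrite('pics/l6.png',np.vstack([np.hstack(ims[:2]),np.hstack([ims[2],ims[2]*0])]))
E
```

```text
9.0 [0.5022 0.4093 0.017 ] yaw -103.93 F [ 0.9 -0.3 -4.6] M [-0.01  0.    0.02] w 0.0353
-78.0 [-5.2 -5.9] turn 0.121
-71.0 [ -9.2 -12.4] turn 0.243
-63.0 [-12.7 -20.3] turn 0.383
-55.0 [-15.1 -28.7] turn 0.522
-47.0 [-16.2 -37.3] turn 0.662
-39.0 [-16.2 -45.9] turn 0.802
-31.0 [-15.  -54.5] turn 0.941
-23.0 [-12.5 -62.8] turn 1.081
-15.0 [ -9.  -70.8] turn 1.221
-8.0 [ -5.  -77.2] turn 1.343
0.0 [  0.5 -83.9] turn 1.482
```

View pics/l6.png

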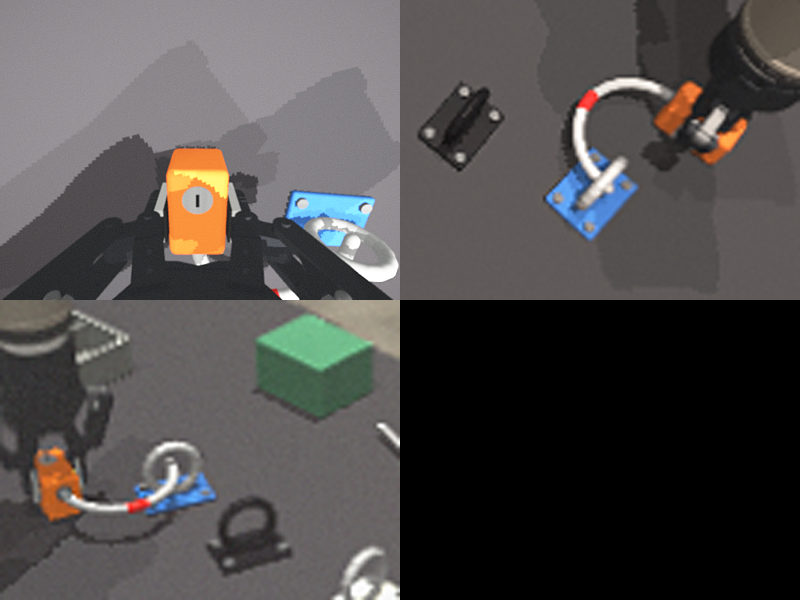

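The tip has entered the ring hole about centrally (side crop near (172,468)) and the forces are unchanged. Continuing round the arc.

Emit:
{"api": "play_rows", "payload": {"plan": [[-5, -6, 0, 0, 0, 0.121, 30], [-9, -12, -1, 0, 0, 0.243, 30], [-13, -20, -1, 0, 0, 0.383, 30], [-15, -29, -1, 0, 0, 0.522, 30], [-16, -37, -1, 0, 0, 0.662, 30], [-16, -46, -1, 0, 0, 0.802, 30], [-16, -46, -1, 0, 0, 0.802, 30]]}}

```text
clock: 9.85
tcp_pos: [0.4868, 0.3624, 0.0146]
orientation: [1.527, 2.745, -0.001]
contact_force: [0.8, -0.4, -4.8]
grip_width: 0.0347
```

```bash
python3 st.py -31 -23 -15 -8 0
python3 - <<'E'
from bench import r
import cv2,numpy as np
ims=[r.grab_frame('wrist')['color'],r.grab_frame('scene')['color'][220:320,310:444],r.grab_frame('side')['color'][90:170,150:256]]
ims=[cv2.resize(i,(400,300),interpolation=cv2.INTER_CUBIC) for i in ims]; cv2.imwrite('pics/l7.png',np.vstack([np.hstack(ims[:2]),np.hstack([ims[2],ims[2]*0])]))
E
```

```text
9.85 [0.4868 0.3624 0.0146] yaw -58.17 F [ 0.8 -0.4 -4.8] M [-0.01  0.12  0.02] w 0.0347
-31.0 [ 0.4 -7.6] turn 0.143
-23.0 [  2.8 -15.9] turn 0.282
-15.0 [  6.4 -23.9] turn 0.422
-8.0 [ 10.4 -30.3] turn 0.544
0.0 [ 15.8 -37. ] turn 0.684
```

View pics/l7.png

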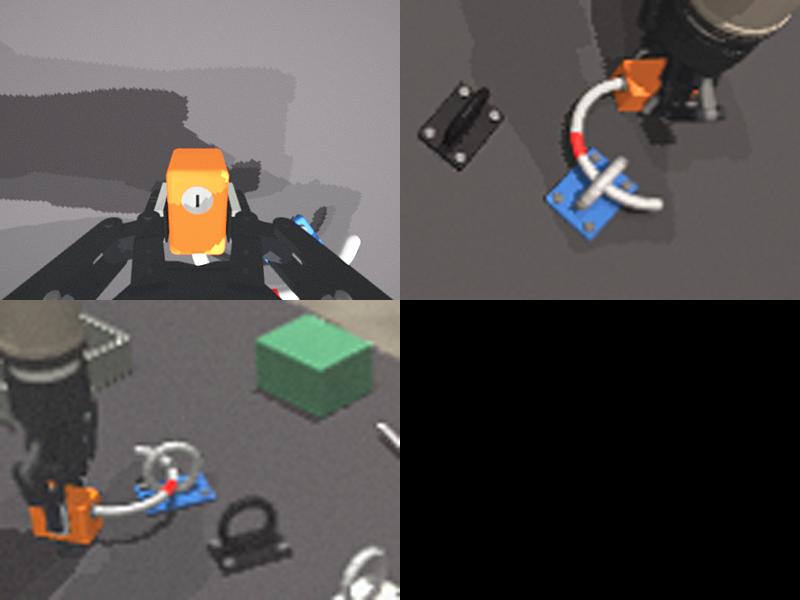

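The bar passes through the ring, with the red band just short of it. Continuing to the goal.

Emit:
{"api": "play_rows", "payload": {"plan": [[0, -8, 0, 0, 0, 0.143, 30], [3, -16, 0, 0, 0, 0.282, 30], [6, -24, 0, 0, 0, 0.422, 30], [10, -30, 0, 0, 0, 0.544, 30], [16, -37, 0, 0, 0, 0.684, 30], [16, -37, 0, 0, 0, 0.684, 30], [16, -37, 0, 0, 0, 0.684, 30]]}}

```text
clock: 10.7
tcp_pos: [0.5017, 0.3276, 0.0142]
orientation: [-0.521, -3.098, -0.001]
contact_force: [0.2, -0.0, -5.3]
grip_width: 0.0353
```

```bash
python3 st.py 0
python3 - <<'E'
from bench import r
import cv2,numpy as np
from h import *
S=r.grab_frame('scene');D=r.grab_frame('side')
for n,f in (('scene',S),('side',D)):
    c,l=comps(mask(f,0,5,130,80),3); print(n,[(x[1],x[2].tolist(),plane(f,[x[2]],.034).round(4)) for x in c if np.linalg.norm(plane(f,[x[2]],.03)[0,:2]-[.6,.35])<.1])
ims=[r.grab_frame('wrist')['color'],S['color'][220:320,310:444],D['color'][90:170,150:256]]
ims=[cv2.resize(i,(400,300),interpolation=cv2.INTER_CUBIC) for i in ims]; cv2.imwrite('pics/l8.png',np.vstack([np.hstack(ims[:2]),np.hstack([ims[2],ims[2]*0])]))
E
```

```text
10.7 [0.5017 0.3276 0.0142] yaw -19.1 F [ 0.2 -0.  -5.3] M [-0.02  0.12  0.01] w 0.0353
0.0 [ 1.  -2.2] turn 0.002
scene [(np.int32(5), [375.2, 278.0], array([[0.5971, 0.3419, 0.034 ]])), (np.int32(9), [380.1, 282.7], array([[0.6031, 0.3567, 0.034 ]]))]
side [(np.int32(7), [194.1, 133.6], array([[0.5965, 0.3537, 0.034 ]]))]
```

View pics/l8.png

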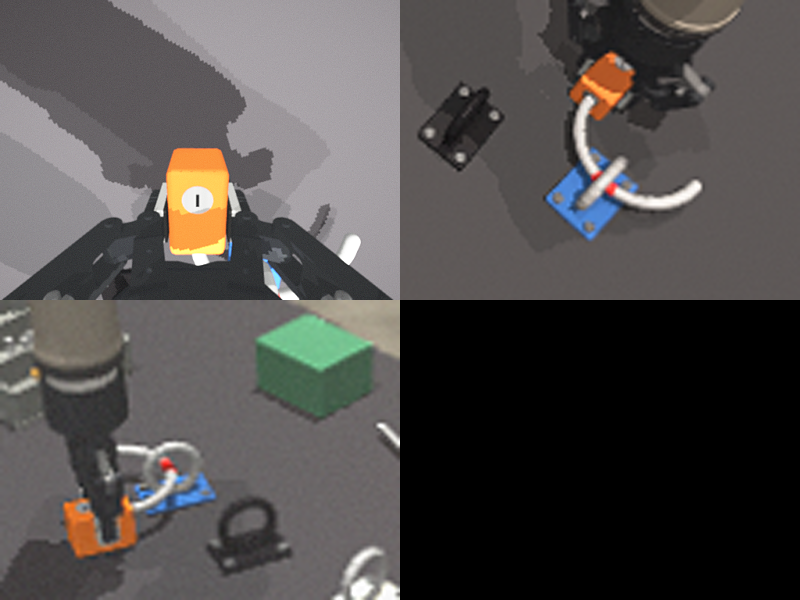

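The band straddles the ring stock evenly (scene pieces at (375,278) and (380,283)) and the yaw error is under 1°. Lowering about 3 mm and releasing.

Emit:
{"api": "play_rows", "payload": {"plan": [[0, -1, -2, 0, 0, 0, 30], [0, -1, -3, 0, 0, 0, 30], [0, -1, -3, 0, 0, 0, 30], [0, -1, -3, 0, 0, 0, 38], [0, -1, -3, 0, 0, 0, 45], [0, -1, -3, 0, 0, 0, 60], [0, -1, -3, 0, 0, 0, 70], [0, -1, -3, 0, 0, 0, 70], [0, -1, -3, 0, 0, 0, 70]]}}

```text
clock: 11.75
tcp_pos: [0.5017, 0.326, 0.0113]
orientation: [0.513, 3.099, 0.0]
contact_force: [0.4, 0.6, 0.3]
grip_width: 0.0698
```

```bash
python3 st.py
python3 - <<'E'
from bench import r
import cv2,numpy as np
ims=[r.grab_frame('wrist')['color'],r.grab_frame('scene')['color'][220:320,310:444],r.grab_frame('side')['color'][90:170,150:256]]
ims=[cv2.resize(i,(400,300),interpolation=cv2.INTER_CUBIC) for i in ims]; cv2.imwrite('pics/l9.png',np.vstack([np.hstack(ims[:2]),np.hstack([ims[2],ims[2]*0])]))
E
```

```text
11.75 [0.5017 0.326  0.0113] yaw -18.79 F [0.4 0.6 0.3] M [0.02 0.03 0.01] w 0.0698
```

View pics/l9.png

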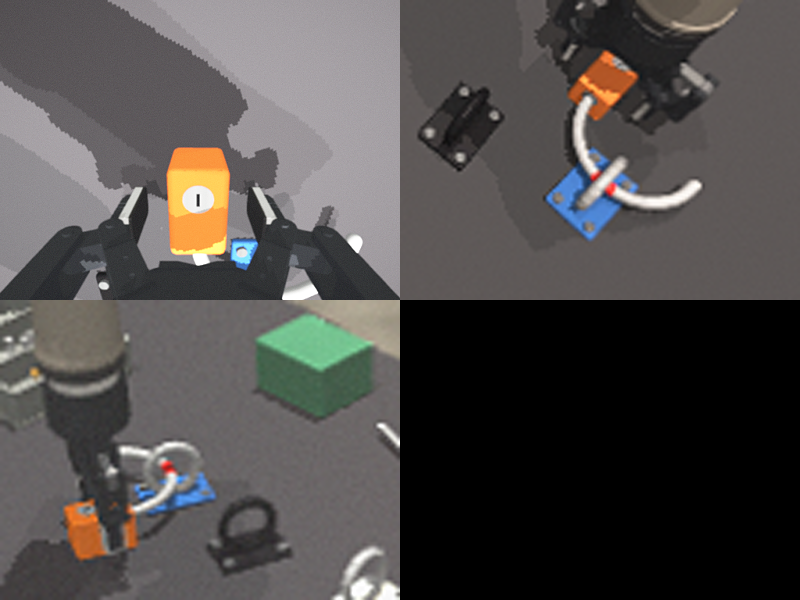

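Released, with both fingers clear of the handle. Retracting straight up.

Emit:
{"api": "play_rows", "payload": {"plan": [[0, 0, 20, 0, 0, 0, 70], [0, 0, 45, 0, 0, 0, 70], [0, 0, 80, 0, 0, 0, 70], [0, 0, 120, 0, 0, 0, 70], [0, 0, 160, 0, 0, 0, 70], [-20, 0, 200, 0, 0, 0, 70], [-20, 0, 200, 0, 0, 0, 70], [-20, 0, 200, 0, 0, 0, 70], [-20, 0, 200, 0, 0, 0, 70]]}}

```text
clock: 12.8
tcp_pos: [0.4813, 0.3254, 0.2102]
orientation: [-0.513, -3.098, 0.002]
contact_force: [-0.4, -0.2, 0.2]
grip_width: 0.0698
```

```bash
python3 st.py
python3 - <<'E'
from bench import r
from h import *
import pickle
F={n:r.grab_frame(n) for n in ['wrist','scene','side']}; pickle.dump(F,open('f9.pkl','wb'))
ims=[F['wrist']['color'],F['scene']['color'][220:320,310:444],F['side']['color'][90:170,150:256],F['scene']['color']]
ims=[cv2.resize(i,(400,300),interpolation=cv2.INTER_CUBIC) for i in ims]; cv2.imwrite('pics/l10.png',np.vstack([np.hstack(ims[:2]),np.hstack(ims[2:])]))
for n,f in F.items():
    c,l=comps(mask(f,0,5,130,80),3); print(n,'red',[(x[1],x[2].tolist(),plane(f,[x[2]],.030)[0].round(4)) for x in c if np.linalg.norm(plane(f,[x[2]],.03)[0,:2]-[.6,.35])<.05 or np.linalg.norm(plane(f,[x[2]],.03)[0,:2]-[.353,-.17])<.05])
    c,l=comps(mask(f,6,28,100,60),40)
    for x in c:
        Q=depthpts(f,l==x[0])
        if len(Q) and abs(np.median(Q,0)-[.5,.325,.03]).max()<.06:
            T=Q[(Q[:,2]>.037)&(Q[:,2]<.055)]; print(n,'top',len(T),np.percentile(T[:,2],[5,50,95]).round(4),cv2.minAreaRect((T[:,:2]*1000).astype(np.float32)),
              'tilt',np.linalg.lstsq(np.c_[T[:,:2]-T[:,:2].mean(0),np.ones(len(T))],T[:,2],rcond=None)[0].round(3))
E
```

```text
12.8 [0.4813 0.3254 0.2102] yaw -18.79 F [-0.4 -0.2  0.2] M [-0.02  0.02 -0.01] w 0.0698
wrist red [(np.int32(29), [296.4, 245.9], array([0.595 , 0.3477, 0.03  ]))]
wrist top 188 [0.0396 0.042  0.0443] ((496.9516906738281, 329.01214599609375), (35.870399475097656, 58.58271789550781), 70.72987365722656) tilt [-0.008  0.009  0.042]
scene red [(np.int32(18), [243.5, 140.0], array([ 0.353 , -0.1771,  0.03  ])), (np.int32(6), [375.0, 278.2], array([0.5961, 0.3423, 0.03  ])), (np.int32(8), [380.0, 282.5], array([0.601 , 0.3571, 0.03  ]))]
scene top 244 [0.0403 0.0436 0.0465] ((502.3592834472656, 324.6932373046875), (34.42546844482422, 61.01594161987305), 69.53850555419922) tilt [-0.008  0.003  0.043]
side red [(np.int32(8), [193.9, 134.1], array([0.5973, 0.3566, 0.03  ])), (np.int32(21), [234.7, 246.0], array([ 0.3529, -0.1715,  0.03  ]))]
side top 104 [0.0381 0.0413 0.0451] ((496.5374755859375, 324.09356689453125), (42.66143798828125, 60.20413589477539), 69.01612854003906) tilt [0.003 0.018 0.042]
```

View pics/l10.png

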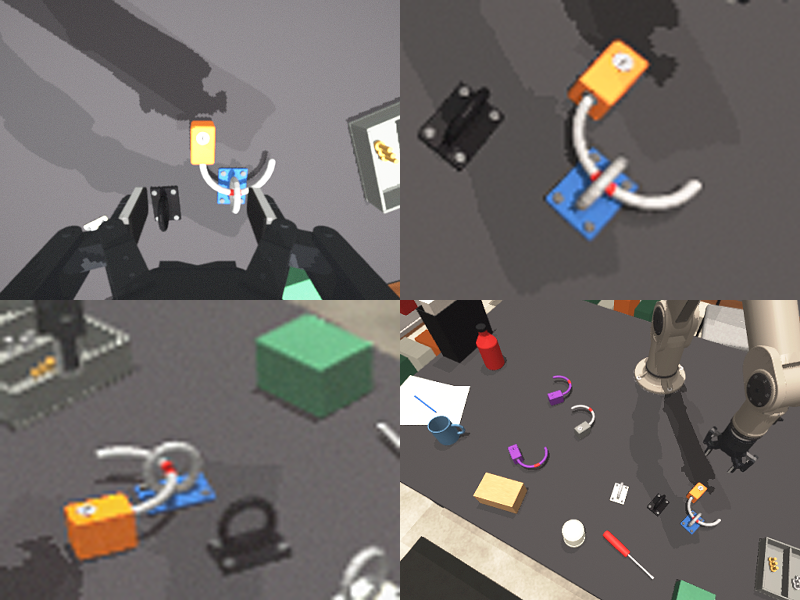

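The bar runs through the blue eye with the red band at the ring, and the handle is flat with its top at about 43 mm. The robot is clear and the grey lock's band has not moved, so I'm handing in.

```bash
python3 -c "
from bench import r
print(r.hand_in())"
```

```text
the job is handed in; nothing more can be done
None
```

The orange lock is hooked into the blue-plated eye, released and lying on the table, and the job was handed in at about 13 s of the 56 s allowed. The hand-in gave no verdict.

I gripped the lock across its handle and lowered it beside the eye. I then turned it about 125° around its own arc so the tip went through the ring, set it down, let go and moved the arm clear.

Last checks:
- **Red band:** it sits on both sides of the ring stock, about 5–7 mm from the measured ring centre (limit 28 mm).
- **Bar direction:** it is within about 2° of the hole's axis (limit 20°).
- **Flatness:** the handle's top measured 41–44 mm against a nominal 44 mm, and its tilt about 0.01–0.02 rad (limit 0.1).
- **Grey lock:** its red band reads the same as at the start, within 1–2 mm.
- **Robot:** it touches nothing, and the force reading is about zero.

The cameras disagreed by about 5 mm on the handle and ring positions, more than the stated 2 mm calibration but well inside the limits. I did not measure the lock's speed separately.

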